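# Clamp a connector housing with the sunken knob

### The job

Take the black connector housing out of the cardboard tray and set it flat in the nest of the clamping fixture, between the side rails, and let go of it. Then reach into the round pocket of the blue clamp head and turn the sunken red knob clockwise until you feel the jaw hold the housing snugly against the end stop, with about 20 N: never so hard that the thin moulding is crushed, and without ramming the clamp head. Leave it clamped, knob released, and leave everything else on the bench where it is.

Things in the scene. Friction and masses are not known exactly. Their poses are not given: they have to be found in the camera images.
- housing: Black connector housing, 85 to 168 g: flat base 44 mm (x) by 60 mm (y), 16 mm high, with an upright rectangular shroud on its middle, 26 mm (x) by 34 mm (y), 28 mm tall (total height 44). Origin: centre of its underside. Lies in one of the tray's three places; take it by the shroud across the 26 mm. Either way round is right in the nest. Crushed if the jaw presses it with over 45 N.
- fixture: Clamping fixture, fixed: plate 120 mm (x) by 250 mm (y), 20 mm thick; origin: centre of its underside. On it along +y: clamp head (y -122 to -12 mm), jaw, nest, steel end stop (40 mm wide, 20 mm high). The stop's face was screwed down by the last user somewhere between y = 77 and 87 mm and is not measured: where the jaw bites must be felt.
- nest (a point): Middle of the nest on the plate's top face, 20 mm above the bench; axes as the fixture's, 43 mm along its y. Two side rails, 10 mm high, inner faces at x = -26 and +26 mm, 56 mm long. Lay the housing here with its 60 mm side along y: centred it clears the rails, the open jaw and the stop by 4 mm or more. The jaw then pushes it along to the stop.
- head: Blue clamp head, a fixed block 110 by 110 mm, top 75 mm above the bench, axes as the fixture's. Origin: centre of its underside, 20 mm above the bench. Robot contact with it over 20 N counts as ramming.
- pocket (a point): Centre of the mouth of the round upright pocket in the clamp head, 75 mm above the bench. 89 mm in diameter, 45 mm deep (floor 30 mm above the bench). The knob stands in its middle, all of it 13 mm or more below the rim. A fully open gripper does not fit in: bring the fingers to about 40 mm opening first.
- knob_grip (a point): Point on the knob's upright axis at mid height of its red bar grip, 50 mm above the bench. The bar is 40 mm long (x of this frame), 12 mm thick (y), from 38 to 62 mm above the bench: pinch it across its thickness, either way round. Under it a black round skirt, 42 mm diameter, 8 mm high, on the pocket's floor.
- knob (a joint): Knob angle (rad), growing clockwise from above; starts at 0 to 0.6, ends at 4.9. A spiral cam moves the jaw 5 mm per rad and holds it when the knob is let go. Turning needs a steady 0.25 N m plus 0.005 N m per newton of jaw force. Once the housing is against the stop the force rises about 170 N per rad. It bites between 2.2 and 4.2 rad: regrip, go slowly at the end.
- jaw: Clamp jaw, an orange rubber-backed face (yields 1 mm per 40 N), 40 mm wide (x), 12 mm high (22 to 34 mm above the bench), driven by the knob along the fixture's +y. Origin: on the plate's top below the middle of its front face, which stands at fixture y = 6 mm + 5 mm per rad of knob angle. A snug hold is about 20 N; 8 to 45 N is accepted.
- tray: Shallow cardboard tray, fixed, 110 mm (x) by 250 mm (y); walls 6 mm thick, 16 mm high; floor 6 mm thick. Three places in a row, 78 mm apart along its y, hold the housing, the bearing and the flange. Origin: centre of its underside.
- bearing: Steel bearing ring, 42 mm diameter, 13 mm high, in the tray; leave it. Origin: centre of its underside.
- flange: Grey plastic flange, 46 mm diameter, 12 mm high, in the tray; leave it. Origin: centre of its underside.
- screwdriver: Loose screwdriver on the bench, 200 mm long; leave it.
- stator_ring: Black ring, 150 mm diameter, 12 mm high, on the bench; leave it.
- locker: Small red bottle, 32 mm diameter, 85 mm high, upright on the bench; leave it.
- grease: White jar, 56 mm diameter, 55 mm high, upright on the bench; leave it.

How it is judged:
On the way, in this order (a step that is already met when the one before it is completed fails the run):
1. the housing lies flat in the nest, let go (x of housing in the frame of fixture between -0.0055 and 0.0055 m and y of housing in the frame of fixture between 0.034 and 0.06 m and z of housing in the frame of fixture between 0.017 and 0.023 m and angle between housing's own z axis and vertical below 0.08 rad and contact force between the fingers and housing below 0.3 N and contact force between jaw and housing below 8 N), for 0.2 s.
2. the jaw presses the housing against the stop with 8 to 45 N (x of housing in the frame of fixture between -0.0055 and 0.0055 m and y of housing in the frame of fixture between 0.034 and 0.06 m and z of housing in the frame of fixture between 0.017 and 0.023 m and angle between housing's own z axis and vertical below 0.08 rad and contact force between jaw and housing between 8 and 45 N), for 0.3 s.
At the end, for the whole second after the job is handed in: The housing lies flat (within 0.08 rad) and still on the plate in the nest, between the rails, its origin within 5.5 mm of the fixture's middle line and 34 to 60 mm along the fixture's y; the jaw presses it with 8 to 45 N; knob at rest and released (all of step 2 and contact force between the fingers and housing below 0.3 N and linear speed of housing below 0.01 m/s and velocity of joint knob between -0.05 and 0.05 rad/s); the robot touches nothing.
It fails at once if the jaw crushes the housing (over 45 N) (contact force between jaw and housing above 45 N).
It fails at once if the robot rams the clamp head (over 20 N) (contact force between any of the fingers, the arm and head above 20 N).
It fails at once if the housing is dropped or thrown (linear speed of housing above 0.7 m/s and contact force between the fingers and housing below 0.3 N).
It fails at once if another thing on the bench is moved more than 20 mm (distance of any of bearing, flange, screwdriver, stator_ring, locker, grease from where it was at the start of the episode above 0.02 m).
It also fails if it takes over 72 s, if anything falls off the work surface, if the arm or the gripper's body presses on something with over 40 N, if the wrist force passes 120 N, or if a joint passes its speed limit or range.

### The arm

A 6-joint arm with a two-finger parallel gripper is mounted at the origin on the work surface. World frame = base frame: x ahead of the robot, y to its left, z up, the work surface at z = 0. Lengths are in m, angles in rad, forces in N, time in s.
With the tool pointing down it reaches from about 0.275 to 0.875 m from the base axis. Payload 12.5 kg.
Tool frame: the origin (TCP) lies on the centre line of the jaws, within the pads' length; the fingertips stand r.finger_overhang ahead of it and the grasp point (between the pads) lies 3 mm ahead of it (r.finger_overhang is the distance from the TCP to the fingertips, in m); z points along the fingers, y is the line along which they close (so a half turn about z gives the same grasp; the last joint's range is limited). The gripper opens to 85 mm and grips with 20 to 120 N. Pads are 22 mm wide; open, the fingers measure 114 mm over their backs; the gripper's body (76 mm by 85 mm) begins 54 mm behind the grasp point. The pads swing forward as they close: fully open they stand 13 mm farther back than shut.
Start: joints at [1.207, 0.351, 1.652, -0, 1.139, -0.085], TCP at [0.151, 0.529, 0.253] pointing down, gripper open.
Joint ranges: [-2.75, 2.75], [-0.79, 2.1], [0.01, 2.65], [-1.57, 4.71], [0.07, 3.14], [-2.87, 2.87]. Speed limits (rad/s): [2.22, 2.22, 2.79, 3.14, 3.14, 3.14].

### API

Orientations are given as a unit quaternion [x, y, z, w].
In Python, from cell import r, optics gives the robot as it stands. The module is installed in compiled form; this text tells all that it offers. Calls block until the motion is done:
- r.move_to(position, orientation): joint-space move of the TCP to a pose.
- r.move_linear(position, rot=None, vel=0.15): straight line of the TCP; rot=None keeps the orientation; vel is the mean speed in m/s.
- r.set_joints(angles): joint-space move.
- r.set_gripper(opening, squeeze=None): opening from 0.0 (shut) to 1.0 (fully open); squeeze is the grip in N (None keeps the last); returns when the fingers have stopped.
- r.sleep(seconds).
- r.inverse_kinematics(position, orientation): joint angles nearest the present ones, or None.
- optics.get_image(name): name is "scene" or "top"; returns a dict with "pixels" (480x640x3 uint8, red, green, blue), "depth" (480x640 float32, m along the optical axis (not along the pixel's ray), 0 where there is no reading), "fx", "fy", "cx", "cy" (pixels), "D" ([k1, k2, p1, p2, k3] as OpenCV has them; the pictures are not rectified), "camera_from_world" (4x4, takes a point from world to camera coordinates). Camera axes: x right, y down, z forward; pixel columns grow to the right and rows downward; lengths in m; the calibration is good to about 2 mm. A picture is of the moment at which its call begins.
A pose or a line that the arm cannot do raises r.PlanningError and nothing moves.
- r.hand_in(): hands the job in; it is judged then, once.
Readings, each from a call of its own:
- r.current_t(): time.
- r.current_q(): joint angles.
- r.current_qvel(): joint speeds.
- r.current_effort(): joint torques, N m.
- r.current_tool_pos(): TCP position.
- r.current_ee_rot(): TCP orientation.
- r.current_contact_force(): force on the tool from outside, world axes, zero at the start.
- r.current_torque(): the same for the moment, N m.
- r.current_opening(): opening from 0.0 (shut) to 1.0 (fully open).
- r.current_finger_force(): force on a finger pad.
Only numpy, scipy, OpenCV 4.12 (cv2) and the standard library are available. Lean on these libraries where they do the work, as an engineer would, in place of code of your own. Each camera call takes 0.05 s, during which the arm holds its last target. There are 200 camera calls.

## Working session

There is one attempt and no reset: what is moved stays moved. The work goes in short steps, each a Python script; the robot and the scene stay as the last script left them, time stands still between calls to the robot, and variables do not carry over. Pictures are saved under pics/ and viewed, at most 10 in all, crops included, and the job is handed in when it is done.

```bash
mkdir -p pics; python3 - <<'E'
from cell import r, optics
import cv2, numpy as np, pickle
for n in ("top","scene"):
    d=optics.get_image(n); pickle.dump(d,open(n+".pkl","wb"))
    cv2.imwrite(f"pics/{n}0.png",d["pixels"][:,:,::-1])
    print(n,d["fx"],d["cx"],d["cy"],d["D"],np.round(d["camera_from_world"],3).tolist())
print(r.finger_overhang,r.current_t(),r.current_ee_rot(),r.current_tool_pos(),r.current_opening())
E
```

```text
top 462.0520936869495 324.41494605720567 243.39930438806144 [-0.00321221  0.          0.          0.          0.        ] [[0.026, -0.999, 0.026, -0.104], [-0.993, -0.029, -0.113, 0.54], [0.114, -0.023, -0.993, 0.918], [0.0, 0.0, 0.0, 1.0]]
scene 566.6043126945025 317.0604501520903 232.83688180541984 [-0.17609475  0.          0.          0.          0.        ] [[-0.641, 0.767, 0.017, 0.396], [0.532, 0.461, -0.71, -0.194], [-0.553, -0.447, -0.703, 1.666], [0.0, 0.0, 0.0, 1.0]]
0.022 0.1 [ 1.38944649e-01  9.90299996e-01 -5.36693681e-04 -1.17254769e-04] [0.15122814 0.52850255 0.25280265] 1.000109895129341
```

View pics/top0.png

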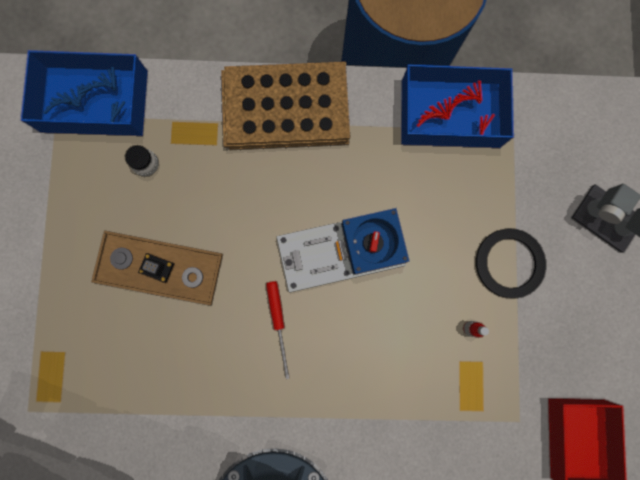

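View pics/scene0.png

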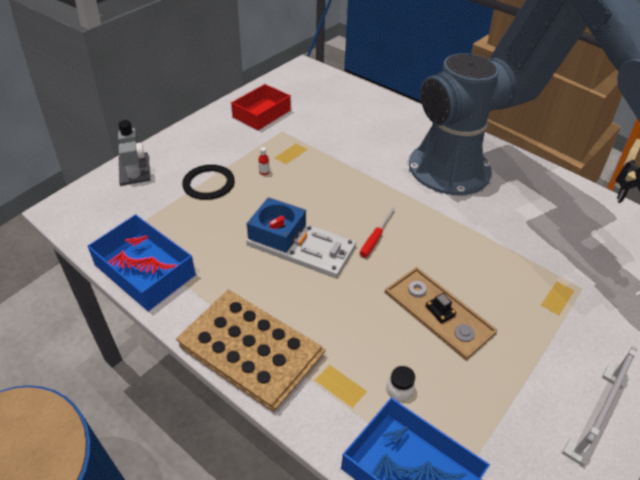

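The top picture shows the tray at about (157,268) with the housing in its middle place (156,267), and the fixture at (345,250). Its head is on the right (375,240) with the red knob at (374,241), and the stop is on the left (291,261). The scene view agrees.

```bash
cat > geo.py <<'E'
import numpy as np, cv2
def cloud(d):
    """world xyz for every pixel (480,640,3); nan without reading"""
    K=np.array([[d["fx"],0,d["cx"]],[0,d["fy"],d["cy"]],[0,0,1]])
    v,u=np.mgrid[:480,:640]
    n=cv2.undistortPoints(np.stack([u,v],-1).reshape(-1,1,2).astype(float),K,np.array(d["D"])).reshape(480,640,2)
    z=np.where(d["depth"]>0,d["depth"],np.nan)
    c=np.dstack([n*z[...,None],z]); T=np.linalg.inv(d["camera_from_world"])
    return c@T[:3,:3].T+T[:3,3]
def rect(P):
    (c,s,a)=cv2.minAreaRect((P[:,:2]*1000).astype(np.float32)); return np.round(c,1),np.round(s,1),round(a,2)
def roi(W,c,h): return (abs(W[...,0]-c[0])<h)&(abs(W[...,1]-c[1])<h)
E
python3 - <<'E'
import pickle,numpy as np,cv2
from geo import *
for n in ("top","scene"):
    d=pickle.load(open(n+".pkl","rb")); W=cloud(d); px=d["pixels"].astype(int); R,G,B=px[...,0],px[...,1],px[...,2]
    if n=="top":
        print("centres",W[267,156],W[240,374],W[261,291])
        f0,t0=W[250,345],W[268,157]
    z=W[...,2]
    def rep(name,m):
        m=cv2.morphologyEx(m.astype(np.uint8),cv2.MORPH_OPEN,np.ones((2,2)))>0
        P=W[m]; 
        if len(P)>5: print(n,name,len(P),"medz",round(np.median(P[:,2])*1000,1),"mean",np.round(P.mean(0)*1000,1),*rect(P))
    F=roi(W,f0,.17); T=roi(W,t0,.15)
    rep("bench",F&(abs(z)<.008)&(R>140))
    rep("headtop",F&(z>.066)&(z<.085)&(B>R+30))
    rep("plate",F&(z>.012)&(z<.028)&(abs(R-B)<30))
    rep("fixture",F&(z>.012)&(z<.09)&((abs(R-B)<30)|(B>R+30)))
    rep("knob",F&(R>B+70)&(R>G+70)&(z>.035)&(z<.07))
    rep("tray",T&(z>.004)&(z<.024)&(R>B+15))
    rep("trayall",T&(z>.010)&(z<.06))
    rep("shroud",T&(z>.04)&(z<.06))
    rep("base",T&(z>.015)&(z<.06)&(R<75))
ims=[]
d=pickle.load(open("top.pkl","rb"))["pixels"]
a=cv2.resize(d[200:300,270:420],None,fx=5,fy=5,interpolation=cv2.INTER_CUBIC)[:500,:750]
cv2.imwrite("pics/fix.png",a[:,:,::-1])
E
```

```text
centres [0.48401078 0.24503801 0.04915123] [ 0.54901252 -0.18739896  0.06258161] [ 0.50445387 -0.02202102  0.0350952 ]
top bench 17035 medz nan mean [nan nan nan] [ 509.5 -165.7] [218.5 386.3] 29.71
top headtop 1478 medz nan mean [nan nan nan] [ 546.8 -198.5] [106.2 125.6] 15.06
top plate 3356 medz nan mean [nan nan nan] [nan nan] [0. 0.] 0.0
top fixture 6930 medz nan mean [nan nan nan] [nan nan] [nan  0.] nan
top knob 93 medz 62.0 mean [ 542.6 -190.2   58.4] [ 544.7 -191.6] [14.9 36.3] 79.8
top tray 4883 medz nan mean [nan nan nan] [483.2 256.4] [254.6 110.7] 80.55
top trayall 2366 medz nan mean [nan nan nan] [483.2 256.9] [253.5 111. ] 80.58
top shroud 250 medz 50.4 mean [482.4 253.2  48. ] [483.2 258.8] [39.9 28.7] 70.56
top base 484 medz nan mean [nan nan nan] [482.4 254.9] [56.6 45.7] 70.27
scene bench 7810 medz nan mean [nan nan nan] [ 531.5 -128.5] [344.8 343.8] 0.44
scene headtop 802 medz nan mean [nan nan nan] [ 553.4 -184.8] [108.4 105.7] 16.83
scene plate 1896 medz nan mean [nan nan nan] [567.2 -85.3] [123.1 278.6] 42.9
scene fixture 4302 medz nan mean [nan nan nan] [ 502.2 -127.7] [188.2 246.4] 14.07
scene knob 100 medz 52.5 mean [ 548.5 -183.4   52.1] [ 549.3 -184.8] [11.5 43.6] 75.72
scene tray 2576 medz nan mean [nan nan nan] [445.5 266.4] [251.4 200.3] 79.98
scene trayall 1726 medz nan mean [nan nan nan] [483.3 258.5] [249.6 124.1] 80.94
scene shroud 179 medz nan mean [nan nan nan] [474.4 262.7] [31.4 56. ] 74.28
scene base 317 medz 23.8 mean [498.5 263.8  27.5] [488.7 259.9] [55.2 46.9] 72.94
```

View pics/fix.png

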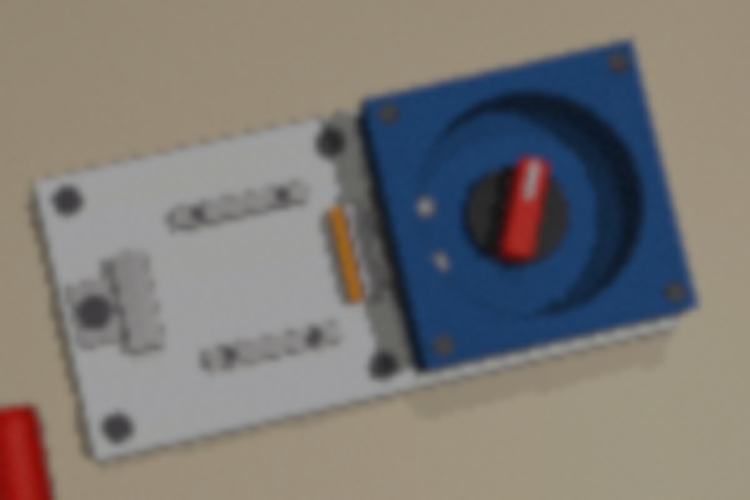

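The crop shows the head's top corners near crop (632,40), (697,305), (422,370) and (362,98), the plate's left corners at (35,180) and (98,462), and the knob skirt's centre at (516,215). Next I need sharper views of the same features, plus the tray.

```bash
python3 - <<'E'
import pickle,cv2,numpy as np
t=pickle.load(open("top.pkl","rb"))["pixels"]; s=pickle.load(open("scene.pkl","rb"))["pixels"]
z=lambda a,k:cv2.resize(np.clip(a.astype(float)*1.6,0,255).astype(np.uint8),None,fx=k,fy=k,interpolation=cv2.INTER_CUBIC)
a=z(s[195:280,240:365],6); cv2.imwrite("pics/sfix.png",a[:,:,::-1])
A=z(t[245:290,130:180],8);B=z(s[280:330,415:465],8)
A=cv2.copyMakeBorder(A,0,40,0,0,cv2.BORDER_CONSTANT)
cv2.imwrite("pics/house.png",np.hstack([A,B])[:,:,::-1])
E
```

```text
(no output)
```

View pics/sfix.png

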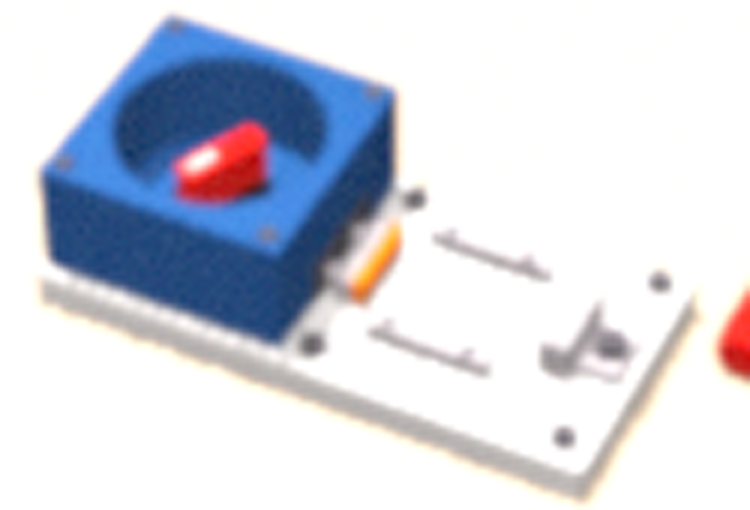

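View pics/house.png

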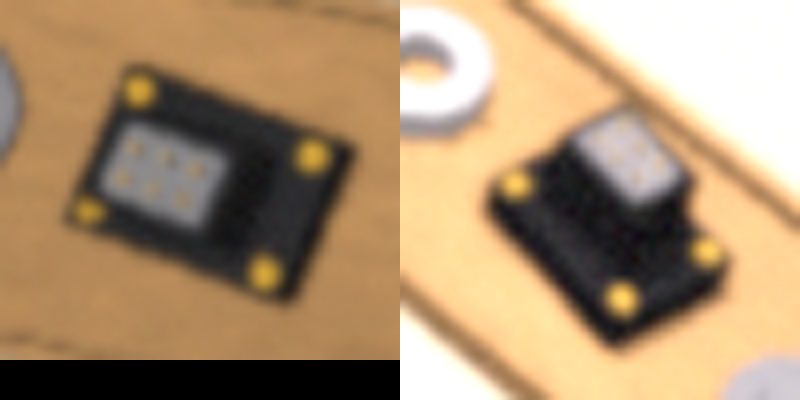

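In the scene crop, the head-top corners are at (170,15), (393,92), (283,252) and (43,172), and the plate corners at (697,297), (582,475) and (43,278). The housing crop shows the four gold studs and the grey shroud top clearly in the top view, with three of the studs also visible in the scene view. I'll fit the poses from these points.

```bash
cat > fit.py <<'E'
import pickle,numpy as np,cv2
from scipy.optimize import least_squares
D={n:pickle.load(open(n+".pkl","rb")) for n in("top","scene")}
def proj(n,P):
    d=D[n];K=np.array([[d["fx"],0,d["cx"]],[0,d["fy"],d["cy"]],[0,0,1]]);T=np.array(d["camera_from_world"])
    return cv2.projectPoints(np.array(P,float),cv2.Rodrigues(T[:3,:3])[0],T[:3,3],K,np.array(d["D"]))[0][:,0]
def place(p,L):
    c,s=np.cos(p[2]),np.sin(p[2]);L=np.array(L,float)/1000
    return np.c_[p[0]+c*L[:,0]-s*L[:,1],p[1]+s*L[:,0]+c*L[:,1],L[:,2]]
crop=lambda uv,k,o:(np.array(uv,float)+.5)/k-.5+np.array(o)
H=[[55,-122,75],[-55,-122,75],[-55,-12,75],[55,-12,75]]
fx={"top":(H+[[60,125,20],[-60,125,20]],crop([[632,40],[697,305],[422,370],[362,98],[35,180],[98,462]],5,(270,200))),
 "scene":(H+[[-60,125,20],[60,125,20],[60,-125,20]],crop([[43,172],[170,15],[393,92],[283,252],[697,297],[582,475],[43,278]],6,(240,195)))}
def solve(cams,x0):
    f=lambda p:np.concatenate([(proj(n,place(p,fx[n][0]))-fx[n][1]).ravel() for n in cams])
    s=least_squares(f,x0); print("fixture",cams,np.round(s.x,4),"rms px",np.sqrt(np.mean(s.fun**2)).round(2)); return s.x
for c in(["top"],["scene"],["top","scene"]): F=solve(c,[.53,-.11,.25])
st={"top":crop([[139,91],[312,156],[264,273],[89,211],[125,122],[230,157],[205,230],[98,192]],8,(130,245)),
 "scene":crop([[175,140],[225,103],[290,180],[240,208],[116,184],[308,252],[222,300]],8,(415,280))}
def hs(cams,x0):
    def f(p):
        a,b,g=p[3:]*1000; S=lambda sx,sy:[sx*a,sy*b,22]; T=lambda sx,sy:[sx*(13-g),sy*(17-g),50]
        o=[]
        if "top" in cams: o.append(proj("top",place(p,[S(1,1),S(1,-1),S(-1,-1),S(-1,1),T(1,1),T(1,-1),T(-1,-1),T(-1,1)]))-st["top"])
        if "scene" in cams: o.append(proj("scene",place(p,[T(1,-1),T(-1,-1),T(-1,1),T(1,1),S(1,-1),S(-1,1),S(1,1)]))-st["scene"])
        return np.vstack(o).ravel()
    s=least_squares(f,x0,x_scale=[.01,.01,.1,.01,.01,.01]); print("housing",cams,np.round(s.x,4),"rms",np.sqrt(np.mean(s.fun**2)).round(2)); print(s.fun.reshape(-1,2).round(1).tolist()); return s.x
for c in(["top"],["scene"],["top","scene"]): hs(c,[.482,.255,-.3,.018,.026,0])
print("knob axis",place(F,[[0,-67,50],[0,43,20]]).round(4))
for n in D: print(n,proj(n,place(F,[[0,-67,38],[0,-67,62]])).round(1).tolist())
E
python3 fit.py
```

```text
fixture ['top'] [ 0.5308 -0.1242  0.2518] rms px 0.47
fixture ['scene'] [ 0.5351 -0.1206  0.2435] rms px 1.0
fixture ['top', 'scene'] [ 0.532  -0.1232  0.25  ] rms px 1.07
housing ['top'] [ 0.4847  0.2566 -0.3154  0.0162  0.0238  0.0033] rms 0.2
[[-0.0, 0.1], [0.1, -0.2], [0.2, 0.1], [0.2, -0.0], [0.2, -0.2], [-0.0, 0.0], [-0.6, 0.1], [-0.1, 0.2]]
housing ['scene'] [ 0.4868  0.2574 -0.3294  0.0161  0.0236  0.0028] rms 0.33
[[-0.5, -0.3], [0.2, 0.7], [0.2, -0.5], [-0.5, -0.2], [0.2, 0.2], [0.3, 0.0], [0.1, -0.0]]
housing ['top', 'scene'] [ 0.4853  0.2568 -0.3212  0.0163  0.0239  0.0031] rms 0.43
[[-0.1, -0.3], [0.0, -0.5], [0.0, -0.2], [0.1, -0.4], [0.1, -0.7], [0.0, -0.3], [-0.6, -0.1], [-0.3, -0.1], [-0.1, -0.7], [0.3, 0.3], [0.1, -1.1], [-0.3, -0.9], [0.2, -0.3], [0.5, -0.5], [0.4, -0.4]]
knob axis [[ 0.5486 -0.1881  0.05  ]
 [ 0.5214 -0.0816  0.02  ]]
top [[372.8, 241.7], [374.3, 240.3]]
scene [[277.2, 226.4], [276.9, 219.5]]
```

Residuals are sub-pixel, and the sizes and heights match what was given. I'll use the combined fit and pick the housing now.

```bash
cat > arm.py <<'E'
import numpy as np
from cell import r, optics
HOUS=(.4853,.2568,-.3212); FIX=(.532,-.1232,.25)
def quat(a): return [np.cos(a/2),np.sin(a/2),0,0]   # tool down, tool x at world angle a
def fixpt(x,y):
    c,s=np.cos(FIX[2]),np.sin(FIX[2]); return np.array([FIX[0]+c*x-s*y,FIX[1]+s*x+c*y])
def stat(m): print(m,"t",round(r.current_t(),2),"p",np.round(r.current_tool_pos(),4),"F",np.round(r.current_contact_force(),1),"M",np.round(r.current_torque(),3),"open",round(r.current_opening()*85,1),"q6",round(r.current_q()[5],3),flush=True)
E
python3 - <<'E'
from arm import *
x,y,w=HOUS; q=quat(w+np.pi/2)
r.set_gripper(.72,40)
r.move_to([x,y,.13],q); stat("above")
r.move_linear([x,y,.048],vel=.12); stat("down")
r.set_gripper(0,40); stat("grip")
r.move_linear([x,y,.16],vel=.15); stat("lift"); print(r.current_finger_force())
c=fixpt(0,43)
r.move_to([*c,.16],quat(FIX[2]+np.pi/2)); stat("over nest")
r.move_linear([*c,.092],vel=.12); stat("hover")
import cv2,pickle
for n in("top","scene"):
    d=optics.get_image(n); pickle.dump(d,open(n+"1.pkl","wb"))
import cv2
s=pickle.load(open("scene1.pkl","rb"))["pixels"][180:290,240:370]
cv2.imwrite("pics/hover.png",cv2.resize(np.clip(s*1.5,0,255).astype(np.uint8),None,fx=5,fy=5,interpolation=cv2.INTER_CUBIC)[:,:,::-1])
E
```

```text
above t 2.11 p [0.4851 0.2576 0.1303] F [-1.3 -0.  -0.1] M [ 0.006  0.028 -0.023] open 61.2 q6 0.723
down t 2.94 p [0.4856 0.2571 0.0486] F [ 0.  0. -0.] M [-0.058  0.051  0.006] open 61.1 q6 0.723
grip t 3.36 p [0.4857 0.257  0.0487] F [-0.8 -0.1  6.2] M [-0.006  0.161 -0.012] open 24.9 q6 0.723
lift t 4.26 p [0.4848 0.2566 0.1591] F [-0.9 -0.  -1.6] M [0.048 0.008 0.089] open 25.2 q6 0.723
39.343990087509155Traceback (most recent call last):
  File "<stdin>", line 9, in <module>
cell.PlanningError: the arm cannot take that pose within its joint ranges
```

```bash
python3 - <<'E'
from arm import *
c=fixpt(0,43); print(c, np.round(r.current_q(),3))
for z in(.16,.25):
  for a in(1.82,1.82+np.pi,1.82-np.pi,1.25,1.5,2.2,2.6): 
    q=r.inverse_kinematics([*c,z],quat(a)); print(z,round(a,2),None if q is None else np.round(q,3))
k=fixpt(0,-67)
for a in np.arange(-3.2,3.2,.4):
    q=r.inverse_kinematics([*k,.15],quat(a)); print("knob",round(a,2),None if q is None else np.round(q,3))
E
```

```text
[-10.10637025  41.54003413] [0.402 0.465 1.74  0.    0.938 0.723]
0.16 1.82 None
0.16 4.96 None
0.16 -1.32 None
0.16 1.25 None
0.16 1.5 None
0.16 2.2 None
0.16 2.6 None
0.25 1.82 None
0.25 4.96 None
0.25 -1.32 None
0.25 1.25 None
0.25 1.5 None
0.25 2.2 None
0.25 2.6 None
knob -3.2 None
knob -2.8 None
knob -2.4 None
knob -2.0 None
knob -1.6 None
knob -1.2 None
knob -0.8 None
knob -0.4 None
knob -0.0 None
knob 0.4 None
knob 0.8 None
knob 1.2 None
knob 1.6 None
knob 2.0 None
knob 2.4 None
knob 2.8 None
```

That was a unit slip: `fixpt` takes metres and I passed millimetres. Nothing moved. I'll correct it and continue.

```bash
sed -i 's/^def fixpt(x,y):/def fixpt(x,y):  # mm\n    x,y=x\/1000,y\/1000/' arm.py; python3 - <<'E'
from arm import *
import cv2,pickle
c=fixpt(0,43); k=fixpt(0,-67); print(c,k)
for a in (-.19,2.95,2.95-np.pi*2):
    q=r.inverse_kinematics([*k,.064],quat(a)); print("knob",round(a,2),None if q is None else np.round(q,3))
r.move_to([*c,.16],quat(FIX[2]+np.pi/2)); stat("over nest")
r.move_linear([*c,.092],vel=.12); stat("hover")
for n in("top","scene"):
    d=optics.get_image(n); pickle.dump(d,open(n+"1.pkl","wb"))
s=d["pixels"][180:290,240:370]
cv2.imwrite("pics/hover.png",cv2.resize(np.clip(s*1.5,0,255).astype(np.uint8),None,fx=6,fy=5.4,interpolation=cv2.INTER_CUBIC)[:,:,::-1])
E
```

```text
[ 0.52136163 -0.08153677] [ 0.54857607 -0.18811713]
knob -0.19 [-0.411  0.655  1.7   -0.     0.786  1.35 ]
knob 2.95 [-0.411  0.655  1.7   -0.     0.786 -1.79 ]
knob -3.33 [-0.411  0.655  1.7   -0.     0.786 -1.79 ]
over nest t 5.54 p [ 0.5214 -0.0809  0.1597] F [-0.  -0.  -0.8] M [-0.057 -0.023 -0.028] open 25.1 q6 -0.492
hover t 6.26 p [ 0.5218 -0.0814  0.0925] F [ 0.7  0.8 -1.1] M [-0.006  0.025 -0.01 ] open 25.1 q6 -0.493
```

View pics/hover.png

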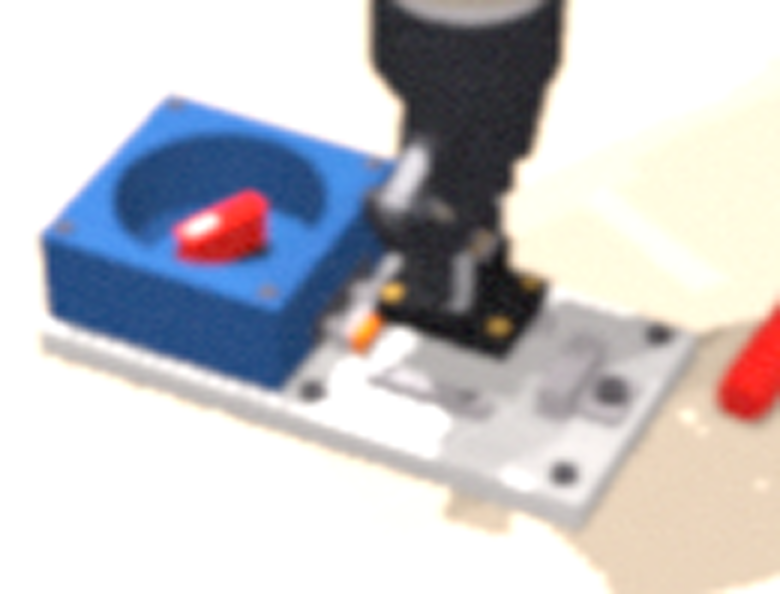

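The housing hangs level over the nest, with studs at (393,292), (499,326) and (530,283), and it is parallel to the rails. I'll compare it with the rails within the same cameras before lowering.

```bash
cat > chk.py <<'E'
from fit import *
crop6=lambda uv:(np.array(uv,float)+.5)/np.array([6,5.4])-.5+np.array([240,180])
obs=crop6([[393,292],[499,326],[530,283]])
L=lambda z:[[16.3,-23.8,z],[16.3,23.8,z],[-16.3,23.8,z]]
f=lambda p:(proj("scene",place(p,L(65.8)))-obs).ravel()
s=least_squares(f,[.52,-.08,.25]); print("held housing by scene",s.x.round(4),s.fun.round(1))
for n,uv in(("top",crop([[254.5,275.5]],5,(270,200))),("scene",crop([[461,303]],6,(240,195)))):
    q=least_squares(lambda p:(proj(n,[[p[0],p[1],.027]])-uv).ravel(),[.52,-.08]).x; print("nest from rails",n,q.round(4))
E
python3 chk.py | tail -3
```

```text
held housing by scene [ 0.5228 -0.0813  0.2421] [-0.3  0.1 -0.2  0.2  0.5 -0.4]
nest from rails top [ 0.5197 -0.0819]
nest from rails scene [ 0.5258 -0.0786]
```

The top view puts the nest about 1 to 2 mm off in −x, and the scene view about 2 to 3 mm off in +x, so I'll aim between them. The rail gap is ±4 mm and the rails are 10 mm high, so a miss would be felt as early contact. I'll lower in steps and watch the force.

```bash
python3 - <<'E'
from arm import *
import cv2,pickle
x,y=.5226,-.0802
seat=.0487+.014            # TCP z at which the base should stand on the plate
r.move_linear([x,y,seat+.013],vel=.06); stat("pre"); f0=r.current_contact_force()
z=seat+.013
while z>seat-.002:
    z-=.002; r.move_linear([x,y,z],vel=.03)
    d=np.array(r.current_contact_force())-f0; print(round((z-seat)*1e3,1),np.round(d,1))
    if d[2]>5: break
stat("stop")
E
```

```text
pre t 6.78 p [ 0.5224 -0.0801  0.0753] F [-0.1  0.3 -1.2] M [-0.007  0.047  0.004] open 25.3 q6 -0.49
11.0 [-0.8  0.1 -0.2]
9.0 [ 0.5 -0.1  0.3]
7.0 [ 0.3 -0.4 -0.1]
5.0 [-1.4 -0.4  0.1]
3.0 [-0.1 -0.5  0.2]
1.0 [ 0.1 -0.6 -0.5]
-1.0 [-4.5  0.6 15. ]
stop t 8.53 p [ 0.5228 -0.0803  0.0627] F [-4.5  0.9 13.8] M [0.096 0.776 0.009] open 25.1 q6 -0.49
```

It seated at exactly plate height with no rail contact. Now I'll release, retreat and look.

```bash
python3 - <<'E'
from arm import *
import cv2,pickle
p=np.array(r.current_tool_pos()); r.set_gripper(.72,40); stat("open")
r.move_linear([p[0],p[1],.15],vel=.15)
k=fixpt(0,-67); r.move_to([*k,.17],quat(2.95)); stat("over knob")
for n in("top","scene"):
    d=optics.get_image(n); pickle.dump(d,open(n+"2.pkl","wb")); print(r.current_t())
s=d["pixels"][180:290,240:370]
a=cv2.resize(np.clip(s*1.5,0,255).astype(np.uint8),None,fx=6,fy=5.4,interpolation=cv2.INTER_CUBIC)
cv2.imwrite("pics/placed.png",a[:,:,::-1])
E
```

```text
open t 8.97 p [ 0.5226 -0.0802  0.0616] F [-0.6  0.5 -0.1] M [-0.002 -0.013 -0.059] open 61.4 q6 -0.49
over knob t 10.9 p [ 0.5483 -0.1878  0.1694] F [-0.1  0.7 -0.1] M [ 0.051  0.035 -0.023] open 61.2 q6 -1.788
10.95
11.0
```

View pics/placed.png

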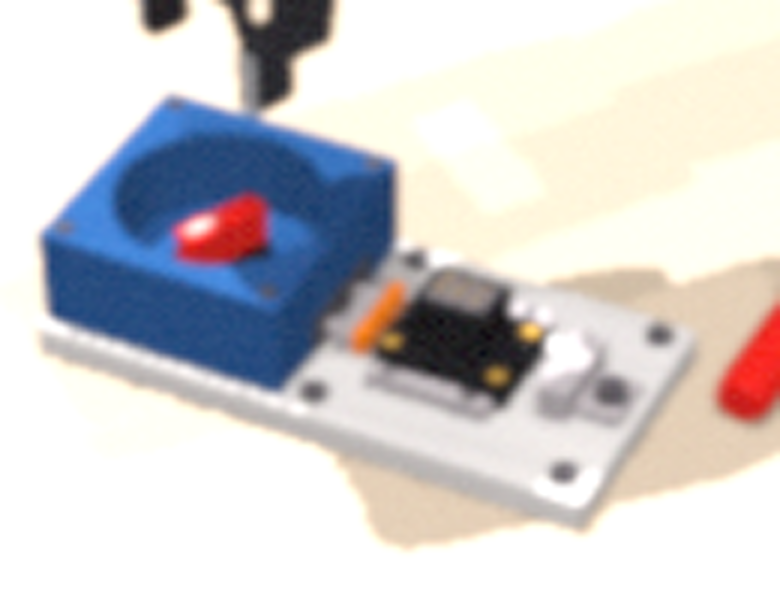

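The housing sits flat between the rails, clear of both jaw and stop. Next I'll get the bar angle by back-projecting its edges, enter the pocket at 40 mm opening and pinch the bar.

```bash
cat > bar.py <<'E'
from fit import *
def back(n,uv,z): return np.array([least_squares(lambda p:(proj(n,[[p[0],p[1],z]])-q).ravel(),[.54,-.19]).x for q in uv])
for n,uv in(("top",crop([[517,160],[500,255],[550,165],[537,255]],5,(270,200))),("scene",crop([[178,162],[250,122],[207,178],[270,140]],6,(240,195)))):
    B=back(n,uv,.062); d=(B[0]-B[1],B[2]-B[3]); print(n,B.mean(0).round(4),[round(float(np.arctan(v[1]/v[0])),3) for v in d])
E
python3 bar.py|tail -2
python3 - <<'E'
from arm import *
k=fixpt(0,-67); r.set_gripper(.47,30)
r.move_linear([*k,.10],vel=.15); stat("rim"); f0=np.array(r.current_contact_force())
for z in np.arange(.094,.063,-.006):
    r.move_linear([*k,z],vel=.06); d=np.array(r.current_contact_force())-f0
    if np.linalg.norm(d)>4: print("touch",z,d); break
stat("in")
E
```

```text
top [ 0.5465 -0.1891] [-0.162, -0.13]
scene [ 0.5483 -0.1869] [-0.162, -0.125]
rim t 11.96 p [ 0.549  -0.1883  0.1006] F [1.3 0.4 0.4] M [ 0.002 -0.009 -0.065] open 39.8 q6 -1.79
in t 13.46 p [ 0.5484 -0.188   0.0636] F [-0.4  0.1 -0.4] M [ 0.015 -0.012 -0.013] open 40.2 q6 -1.79
```

```bash
python3 - <<'E'
from arm import *
q=np.array(r.current_q()); q[5]-=.047; r.set_joints(q); stat("aligned")
r.set_gripper(0,20); stat("pinch20"); r.sleep(.2); stat("settled")
E
```

```text
aligned t 13.71 p [ 0.5484 -0.1881  0.0637] F [-0.3  1.   0.1] M [ 0.003  0.006 -0.065] open 40.0 q6 -1.836
pinch20 t 14.07 p [ 0.5484 -0.1881  0.0637] F [-1.5 -0.5  0.9] M [-0.15   0.146 -0.246] open 11.8 q6 -1.836
settled t 14.27 p [ 0.5484 -0.1881  0.0637] F [-0.9 -0.9  2.3] M [-0.185  0.206 -0.196] open 11.8 q6 -1.837
```

The pinch is nearly centred, with lateral force under 2 N and an 11.8 mm opening against the 12 mm bar. I'll tighten the grip and turn to about 1.9 rad of knob angle, well before the earliest bite.

```bash
python3 - <<'E'
from arm import *
r.set_gripper(0,50); q=np.array(r.current_q())
q[5]=-1.836; stat("grip")
for i in range(5):
    q[5]+=.3; r.set_joints(q); stat(i)
for i in range(3):
    q[5]+=.03; r.set_joints(q); stat("fine")
E
```

```text
grip t 14.48 p [ 0.5484 -0.1881  0.0638] F [-1.9 -0.1  4.9] M [-0.11   0.307 -0.182] open 10.9 q6 -1.837
0 t 14.88 p [ 0.5484 -0.1881  0.0638] F [-1.2 -0.7  4.4] M [-0.069  0.2   -0.292] open 10.7 q6 -1.54
1 t 15.27 p [ 0.5484 -0.1881  0.0638] F [-0.7 -1.   3.4] M [-0.02   0.174 -0.262] open 10.7 q6 -1.242
2 t 15.66 p [ 0.5485 -0.1881  0.0638] F [-0.2  0.5  3.1] M [ 0.01   0.152 -0.286] open 10.6 q6 -0.943
3 t 16.05 p [ 0.5485 -0.1881  0.0638] F [-0.1  1.5  2.9] M [ 0.056  0.098 -0.253] open 10.8 q6 -0.643
4 t 16.44 p [ 0.5485 -0.1881  0.0638] F [-1.1  1.5  3.1] M [ 0.131 -0.004 -0.293] open 11.1 q6 -0.343
fine t 16.69 p [ 0.5485 -0.1881  0.0638] F [-1.   1.4  3. ] M [ 0.237 -0.037  0.146] open 10.6 q6 -0.31
fine t 16.94 p [ 0.5485 -0.1881  0.0638] F [0.9 0.9 2.9] M [ 0.231 -0.067  0.042] open 10.8 q6 -0.278
fine t 17.19 p [ 0.5485 -0.1881  0.0638] F [1.8 1.4 3.7] M [ 0.251 -0.112  0.013] open 10.7 q6 -0.247
```

The residual torque after each stop is unreliable because stopping unwinds it. I'll test how it evolves, and whether it can be read while a move is running.

```bash
python3 - <<'E'
from arm import *
import threading,time
m=lambda:(round(r.current_t(),3),round(r.current_torque()[2],3),round(r.current_effort()[5],3),round(r.current_q()[5],4))
print([m() for _ in range(4)])
q=np.array(r.current_q()); 
q[5]=-.246+.03; r.set_joints(q)
for i in range(6): print(m()); r.sleep(.03)
q[5]+=.04
e=[]
def go():
    try: r.set_joints(q)
    except Exception as x: e.append(x)
t=threading.Thread(target=go); t.start(); L=[]
try:
    while t.is_alive() and len(L)<400: L.append(m()); time.sleep(.003)
except Exception as x: print("read err",x)
t.join(); print(e,len(L)); print(L[::max(1,len(L)//25)])
E
```

```text
[(17.192, np.float64(0.013), np.float64(0.178), np.float64(-0.2475)), (17.192, np.float64(0.013), np.float64(0.178), np.float64(-0.2475)), (17.192, np.float64(0.013), np.float64(0.178), np.float64(-0.2475)), (17.192, np.float64(0.013), np.float64(0.178), np.float64(-0.2475))]
(17.442, np.float64(0.036), np.float64(0.174), np.float64(-0.2172))
(17.475, np.float64(0.04), np.float64(0.088), np.float64(-0.2172))
(17.508, np.float64(0.018), np.float64(0.061), np.float64(-0.2172))
(17.542, np.float64(0.088), np.float64(0.068), np.float64(-0.2171))
(17.575, np.float64(0.097), np.float64(0.081), np.float64(-0.2169))
(17.608, np.float64(0.087), np.float64(0.083), np.float64(-0.2168))
[] 1
[(17.892, np.float64(-0.091), np.float64(0.139), np.float64(-0.177))]
```

```bash
python3 - <<'E'
from arm import *
q=np.array(r.current_q()); q[5]=-.176
for i in range(8):
    q[5]+=.006; r.set_joints(q); print(round(r.current_t(),3),np.round([r.current_torque()[2],r.current_effort()[5],r.current_q()[5]-q[5]],4))
E
```

```text
18.142 [ 0.2137  0.2182 -0.0006]
18.392 [ 1.789e-01  2.175e-01 -1.000e-04]
18.642 [2.113e-01 2.147e-01 1.000e-04]
18.892 [1.726e-01 2.145e-01 1.000e-04]
19.142 [1.387e-01 2.144e-01 1.000e-04]
19.392 [1.990e-01 2.145e-01 1.000e-04]
19.642 [1.637e-01 2.145e-01 1.000e-04]
19.892 [1.909e-01 2.144e-01 1.000e-04]
```

Six-milliradian micro-steps give a clean, steady friction reading: joint-6 effort of 0.2145 N m. So I'll search with a 50 mrad step plus two micro-steps (at most about 10 N of overshoot), then use micro-steps only up to +0.10 N m, which is about 20 N.

```bash
cat > turn.py <<'E'
from arm import *
q=np.array(r.current_q()); q[5]=round(q[5],4); base=.2145
def step(d):
    q[5]+=d; r.set_joints(q); return r.current_effort()[5]-base
log=[]
while q[5]<2.3 and r.current_t()<50:
    step(.05); step(.006); e=step(.006); log.append((round(q[5]+2.231,3),round(e,4)))
    if e>.012: break
print(log, r.current_t())
while e>.012 and e<.09 and r.current_t()<58:
    e=step(.006); print(round(q[5]+2.231,3),round(e,4),end=" | ")
stat("\nend")
E
python3 turn.py
```

```text
[(np.float64(2.165), np.float64(0.0131))] 20.6417
2.171 -0.0006 | 
end t 20.89 p [ 0.5485 -0.1881  0.0638] F [0.5 1.7 2.5] M [ 0.252 -0.14   0.186] open 10.7 q6 -0.06
```

That was a settling transient, not a bite. I'll add a confirmation step.

```bash
cat > turn.py <<'E'
from arm import *
q=np.array(r.current_q()); q[5]=round(q[5],4); base=.2145
def step(d):
    q[5]+=d; r.set_joints(q); return r.current_effort()[5]-base
log=[]
while q[5]<2.3 and r.current_t()<50:
    step(.05); step(.006); e=step(.006)
    log.append((float(round(q[5]+2.231,3)),float(round(e,4))))
    if e>.012:
        e=step(.006); log.append(float(round(e,4)))
        if e>.012: break
print(log, r.current_t())
while .012<e<.09 and r.current_t()<58:
    e=step(.006); print(round(q[5]+2.231,3),round(e,4),end=" | ")
stat("\nend")
E
python3 turn.py
```

```text
[(2.233, 0.0126), -0.0005, (2.301, 0.0125), -0.0005, (2.369, 0.0126), -0.0005, (2.437, 0.0126), -0.0004, (2.505, 0.0127), -0.0004, (2.573, 0.0127), -0.0003, (2.641, 0.0127), -0.0003, (2.709, 0.0128), -0.0002, (2.777, 0.0129), -0.0001, (2.845, 0.0129), -0.0001, (2.913, 0.013), -0.0, (2.981, 0.0131), 0.0001, (3.049, 0.0131), 0.0002, (3.117, 0.0131), 0.0002, (3.185, 0.0131), 0.0002, (3.253, 0.0132), 0.0002, (3.321, 0.0132), 0.0003, (3.389, 0.0132), -0.0021, (3.457, -0.0014), (3.519, -0.0015), (3.581, -0.0016), (3.643, -0.0017), (3.705, -0.0018), (3.767, -0.0019), (3.829, -0.002), (3.891, -0.002), (3.953, -0.002), (4.015, 0.0261), 0.0269] 46.6417
4.027 0.0319 | 4.033 0.0363 | 4.039 0.0409 | 4.045 0.0454 | 4.051 0.0499 | 4.057 0.0544 | 4.063 0.0589 | 4.069 0.0634 | 4.075 0.0679 | 4.081 0.0724 | 4.087 0.0769 | 4.093 0.0814 | 4.099 0.0859 | 4.105 0.0904 | 
end t 50.14 p [ 0.5485 -0.1882  0.0638] F [ 4.  -2.5  0.4] M [-0.482 -0.758  0.278] open 10.8 q6 1.874
```

The slope is 150 N/rad and the rise is about 0.092 N m, so the jaw is at roughly 18–19 N. I'll release and withdraw, then check.

```bash
python3 - <<'E'
from arm import *
import cv2
r.set_gripper(.45,20); stat("released")
p=np.array(r.current_tool_pos())
r.move_linear([p[0],p[1],.11],vel=.08); stat("out")
r.move_linear([p[0],p[1],.25],vel=.2); stat("up")
d=optics.get_image("scene"); s=d["pixels"][180:290,240:370]
a=cv2.resize(np.clip(s*1.5,0,255).astype(np.uint8),None,fx=6,fy=5.4,interpolation=cv2.INTER_CUBIC)
cv2.imwrite("pics/final.png",a[:,:,::-1])
E
```

```text
released t 50.52 p [ 0.5481 -0.1879  0.0636] F [-0.   0.3  0.2] M [ 0.003 -0.01   0.034] open 38.2 q6 1.874
out t 51.25 p [ 0.5479 -0.1878  0.1099] F [-0.   0.1  0.3] M [ 0.018  0.037 -0.019] open 37.9 q6 1.874
up t 52.1 p [ 0.5476 -0.1877  0.2487] F [ 0.6  0.1 -0.1] M [-0.02   0.002 -0.036] open 38.4 q6 1.874
```

View pics/final.png

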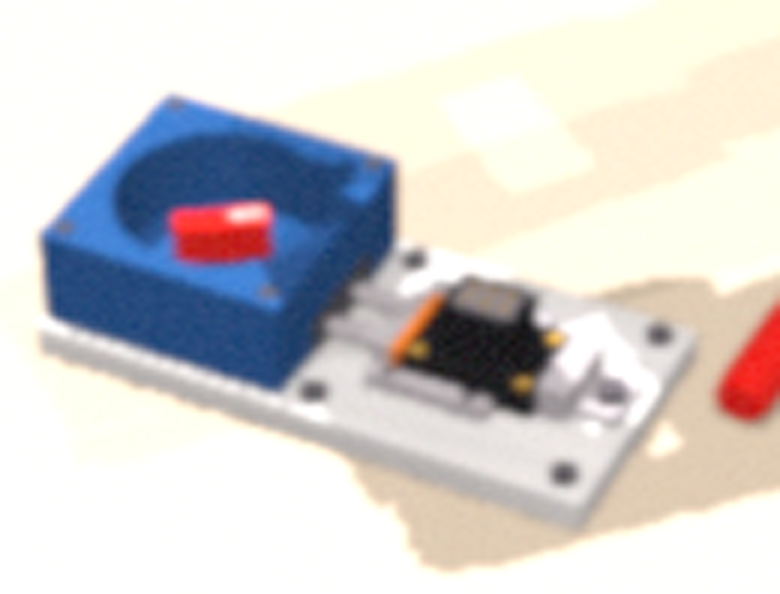

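The jaw at (415,330) presses the housing against the stop at (560,375). The housing lies flat between the rails and the knob is free.

```bash
python3 -c "
from cell import r
print(r.hand_in(), r.current_t())"
```

```text
the job is handed in; nothing more can be done
the job is handed in; nothing more can be done
```

I handed the job in with the housing clamped flat in the nest against the end stop at about 18–19 N (estimated from knob torque), the knob released and the arm clear, at about 52 s of the 72 s allowed; the judge's verdict was not shown.

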